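# Nudge the cooler onto the locating pin

### The job

On the laptop repair bench, slide the finned cooler with the big round hole off the step of the steel jig until its hole drops over the jig's upright pin and it lies flat on the jig's lower deck, roughly square to the jig. Slide it, do not pick it up off the jig, and leave the spare cooler without a hole where it lies.

Things in the scene. Friction and masses are not known exactly. Their poses are not given: they have to be found in the camera images.
- jig: Fixed dark steel jig plate on the bench, 110 mm (its x) by 265 mm (y). Origin: on its locating pin's axis at bench height, z up. Lower deck, 12 mm above the bench, from y = -65 to +96 mm; there a square step rises to 22 mm and runs on to y = +200 mm. Pin: bright upright, 10 mm across, chamfered top 21 mm above the bench, just under the step's level. Its place and turn on the bench vary.
- cooler: Loose aluminium cooler, 0.2 kg: plate 56 mm (its x) by 140 mm (y, -54 to +86), 6 mm thick, 30 mm round hole. Origin: hole centre at underside, z up. Starts level on the step, holed end reaching out towards the pin: hole 66 to 82 mm from the pin (jig +y), up to 10 mm aside, turned up to 7 degrees. Slid along jig -y it rides over the pin, then drops on it (10 mm play all round).
- cooler_end (a point): Cooler's outer fin end, the face to push: point at mid-width of the end face (cooler y = +86 mm), 20 mm above the underside. Fin block: as wide as the plate (56 mm), cooler y = +28 to +86 mm, top 34 mm above the underside, end flush with the plate. With the hole centred on the pin this face is 10 mm clear of the step. About 1 to 2 N slides the cooler. Axes as the cooler's.
- spare: Loose spare aluminium cooler, on the bench away from the jig, to be left alone: 56 mm wide (its x), 100 mm long (y), 6 mm plate with no hole, fins over about half its length, top at 34 mm. Origin: centre of the plate's underside.
Things that resemble listed ones, but are neither listed nor needed, are in the scene too. Leave any black or blue look-alike of the cooler alone.

How it is judged (in metres and radians):
At the end, for the whole second after the job is handed in: The cooler's hole is over the pin (centres within 13 mm, that is, anywhere in its play), the cooler lies flat on the lower deck (underside less than 3 mm above it, tilt below 3 degrees), within 17 degrees of square to the jig, released and at rest (horizontal distance between cooler and jig below 0.013 m and z of cooler in the frame of jig below 0.015 m and angle between cooler's own z axis and vertical below 0.05 rad and angle between the y axis of cooler and the y axis of jig, either way round below 0.3 rad and linear speed of cooler below 0.01 m/s); the robot touches nothing.
It fails at once if the cooler is lifted off the jig (its hole more than 25 mm above the height at which it started) (z of cooler in the frame of jig above 0.047 m).
It fails at once if the spare cooler is moved by more than 20 mm (distance of spare from where it was at the start of the episode above 0.02 m).
It also fails if it takes over 34 s, if anything falls off the work surface, if the arm or the gripper's body presses on something with over 40 N, if the wrist force passes 120 N, or if a joint passes its speed limit or range.

### The arm

A 6-joint arm with a two-finger parallel gripper is mounted at the origin on the work surface. World frame = base frame: x ahead of the robot, y to its left, z up, the work surface at z = 0. Lengths are in mm, angles in rad, forces in N, time in s.
With the tool pointing down it reaches from about 400 to 925 mm from the base axis. Payload 12.5 kg.
Tool frame: the origin (TCP) lies at the very end of the fingers, on their centre line; the grasp point (between the pads) lies behind it (bot.pinch_z is the x of the grasp point in the tool frame, in mm); x points along the fingers, y is the direction in which the jaws open and shut, and the axes are right-handed (so a half turn about x gives the same grasp; the last joint's range is limited). The gripper opens to 95 mm and grips with 3 to 60 N. Pads are 20 mm wide; open, the fingers measure 119 mm over their backs; the gripper's body (75 mm by 180 mm) begins 59 mm behind the grasp point.
Start: joints at [-1.263, 0.491, 1.559, -0, 1.092, -0.106], TCP at [251.331, -572.258, 214.661] pointing down, gripper open.
Joint ranges: [-3.1, 3.1], [-0.84, 2.19], [0.05, 2.79], [-1.13, 4.28], [0.06, 2.93], [-2.69, 2.69]. Speed limits (rad/s): [2.22, 2.22, 2.79, 3.14, 3.14, 3.14].

### API

Orientations are given as a 3x3 rotation matrix whose columns are the frame's x, y, z axes.
In Python, from station import bot gives the robot as it stands.
- The arm moves only by the tool servo_tool, never from a script. Its argument "moves" is a list that holds one entry, the list of rows, each a list of 6 numbers: the shift along the world's x, y, z in units of 40 mm (1.0 is 40 mm), then the turn, a rotation vector about the world's x, y, z in units of 8 degrees (1.0 is 8 degrees). In form: [[[x, y, z, wx, wy, wz], ...]]. A call has 1 to 10 rows; each row shifts and turns the commanded pose from where the row before left it; what a row does not reach is not made up. A row lasts 1/10 s, in which the tool goes at most 50 mm and 8.59 degrees, less where a joint would pass 70% of its speed; a pose out of reach is approached as far as the arm can. A call is refused whole if a number of a shift passes 1 or a number of a turn 1, either way. A call with a gripper value outside its range is refused whole. "jaw" is the finger opening in mm, from 0 to 95.1, set as the call begins (left out, the last holds). The fingers move at their own pace and stop on an object; the grip force is fixed at half the most. Time passes only in rows, so rows that do not move let the fingers close. It gives the time, the measured TCP pose, the force and the opening at its end, in the units of the state.
- bot.state(): the state, without advancing time (a new reading comes with each control period).
- bot.capture(name): name is "scene" or "side" or "wrist"; returns (picture, depth): 384x512x3 uint8, red, green, blue; 384x512 float32, mm along the optical axis (not along the pixel's ray), 0 where there is no reading.
- bot.camera_model(name): a dict with "vfov" (degrees; the focal length in pixels is half the picture's height over the tangent of half this angle, whatever the lens; pixels are square), "cx", "cy" (the principal point, pixels), "eye" and "orientation" of the camera in the world. Camera axes: x right, y down, z forward; pixel columns grow to the right and rows downward; lengths in mm; the calibration is good to about 2 mm. A picture is of the moment at which its call begins: read the wrist's pose just before it. camera_model takes no time and is no camera call; for the wrist camera it gives the pose at the moment of the call.
- bot.sign_off(): hands the job in, once; it reports no verdict.
The state is a dict: "t": time; "joint_pos": joint angles; "joint_vel": joint speeds; "tau": joint torques, N m; "position": TCP position; "eef_rot": TCP orientation; "ft_force": force on the tool from outside, world axes, zero at the start; "moment": the same for the moment, N m; "grip_width": finger opening in mm.
Only numpy, scipy, OpenCV 4.12 (cv2) and the standard library are available. Lean on these libraries where they do the work, as an engineer would, in place of code of your own. Each camera call takes 0.05 s, during which the arm holds its last target.

## Working session

There is one attempt and no reset: what is moved stays moved. The work goes in short steps, Python scripts to look and compute and a tool call to move; the robot and the scene stay as the last step left them, time stands still between calls to the robot, and variables do not carry over. Pictures are saved under pics/ and viewed, and the job is handed in when it is done.

Besides the shell and the picture viewer there is one more tool, called after ">>>" as name([rows], argument=value, ...), one row to a line, values as JSON. servo_tool: Moves the arm, as the interface text tells. Its arguments: {"type":"object","properties":{"moves":{"type":"array"},"jaw":{"type":"number"}},"required":["moves"]}

```bash
ls; mkdir -p pics
cat > h.py <<'E'
import numpy as np, cv2
from station import bot
def cam(n):
    m=bot.camera_model(n); f=192/np.tan(np.radians(m["vfov"])/2)
    return m,f,np.array(m["eye"],float),np.array(m["orientation"],float)
def ray(c,u,v,z):
    m,f,e,R=c; d=R@np.array([(u-m["cx"])/f,(v-m["cy"])/f,1.]); return e+d*(z-e[2])/d[2]
def pts(c,D):
    m,f,e,R=c; v,u=np.mgrid[:384,:512]
    P=np.stack([(u-m["cx"])/f*D,(v-m["cy"])/f*D,D],-1)@R.T+e
    return P
def proj(c,p):
    m,f,e,R=c; q=R.T@(np.array(p)-e); return q[0]/q[2]*f+m["cx"],q[1]/q[2]*f+m["cy"]
E
python3 - <<'E'
from h import *
for n in ["scene","side","wrist"]:
    c=cam(n); im,D=bot.capture(n); np.savez(f"pics/{n}0.npz",im=im,D=D)
    import pickle; pickle.dump(c,open(f"pics/{n}0.pkl","wb"))
    cv2.imwrite(f"pics/{n}0.png",im[:,:,::-1]); print(n,c)
print(bot.state())
E
```

```text
pics
scene ({'vfov': 57.63559876462666, 'cx': 256.9301260940258, 'cy': 190.0648646699659, 'eye': array([1002.0375008 ,  369.94887647,  703.11466675]), 'orientation': array([[-0.66423557,  0.55946535, -0.49577175],
       [ 0.74737095,  0.51041914, -0.42533394],
       [ 0.01509179, -0.65304734, -0.7571667 ]])}, np.float64(348.9898484172452), array([1002.0375008 ,  369.94887647,  703.11466675]), array([[-0.66423557,  0.55946535, -0.49577175],
       [ 0.74737095,  0.51041914, -0.42533394],
       [ 0.01509179, -0.65304734, -0.7571667 ]]))
side ({'vfov': 49.57888756532341, 'cx': 258.5423984227427, 'cy': 197.51799646509537, 'eye': array([ 392.96951942,  766.7637482 , 1050.11927923]), 'orientation': array([[-0.96689776, -0.20504857,  0.1518677 ],
       [-0.25502358,  0.75681672, -0.60182342],
       [ 0.00846701, -0.62063156, -0.78405662]])}, np.float64(415.72720980389295), array([ 392.96951942,  766.7637482 , 1050.11927923]), array([[-0.96689776, -0.20504857,  0.1518677 ],
       [-0.25502358,  0.75681672, -0.60182342],
       [ 0.00846701, -0.62063156, -0.78405662]]))
wrist ({'vfov': 
[... 609 characters left out ...]
1.16865625e-05,
        1.09171399e+00, -1.05585690e-01]), 'joint_vel': array([-0.00028161, -0.00240495, -0.00153744,  0.00014759,  0.00086368,
       -0.00026826]), 'tau': array([ 2.63610396e-03, -6.12896919e+01, -2.58277953e+01,  6.93054101e-02,
        4.73341544e-02, -8.63693253e-05]), 'position': array([ 251.29003278, -572.07613755,  214.21104322]), 'eef_rot': array([[-2.37204811e-04,  4.02089399e-01, -9.15600382e-01],
       [ 7.79262621e-04, -9.15600055e-01, -4.02089458e-01],
       [-9.99999668e-01, -8.08870707e-04, -9.61485009e-05]]), 'ft_force': array([-0.33035097,  1.27260218, -0.02763718]), 'moment': array([ 0.05363999,  0.03657642, -0.02006693]), 'grip_width': 95.08875675811801}
```

View pics/scene0.png

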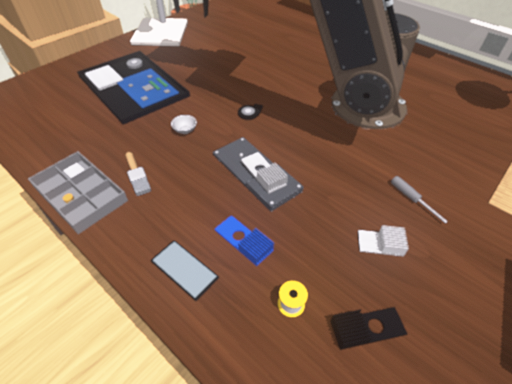

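View pics/side0.png

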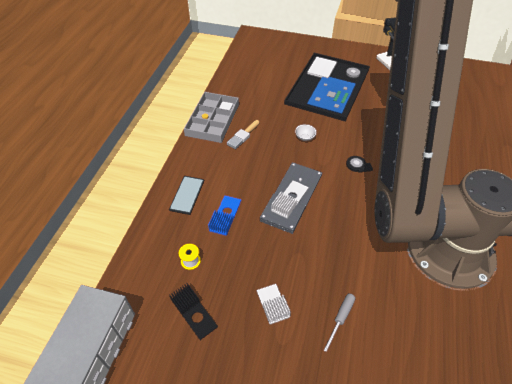

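View pics/wrist0.png

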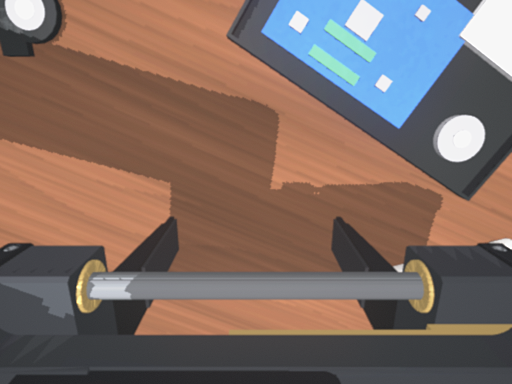

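Candidates in the scene view: the silver finned part with a hole on the dark jig at (262,172), the blue look-alike at (243,238), the black look-alike at (368,327), and the silver part with no hole (the spare) at (385,241). By the description I choose (262,172). Next is a close crop to check it.

Run:
```python
from h import *
a=np.load("pics/scene0.npz")["im"][130:215,205:310]; b=np.load("pics/side0.npz")["im"][155:240,250:330]
a=cv2.resize(a,None,fx=6,fy=6,interpolation=cv2.INTER_CUBIC)[:,:,::-1]
b=cv2.resize(b,None,fx=6,fy=6,interpolation=cv2.INTER_CUBIC)[:,:,::-1]
cv2.imwrite("pics/ca.png",a);cv2.imwrite("pics/cb.png",b)
```

```text
(no output)
```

View pics/ca.png

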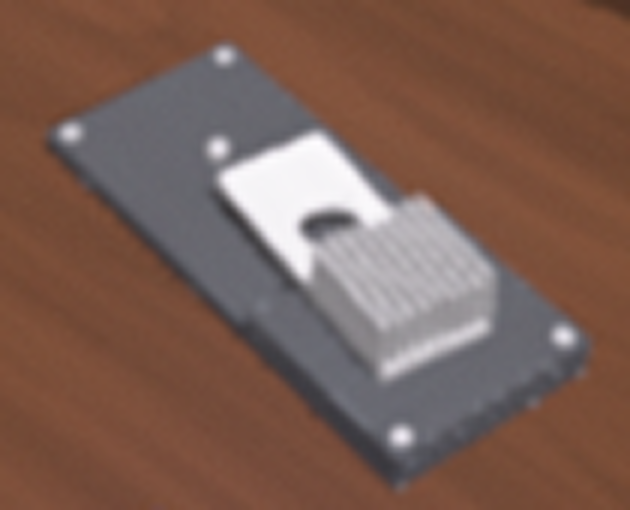

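View pics/cb.png

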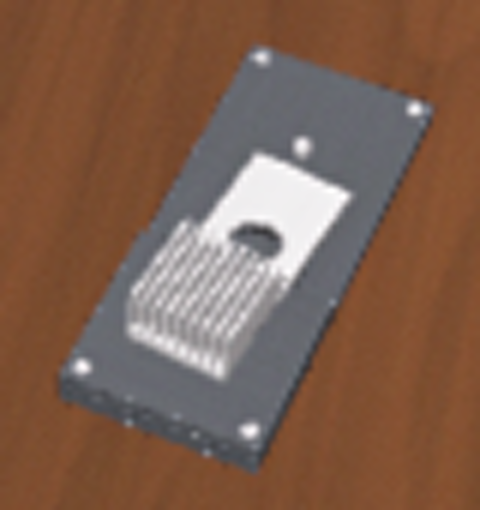

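Run:
```python
from h import *
import pickle
S=pickle.load(open("pics/scene0.pkl","rb"));T=pickle.load(open("pics/side0.pkl","rb"))
def s(x,y,z): return ray(S,205+(x-2.5)/6,130+(y-2.5)/6,z)[:2].round(1)
def t(x,y,z): return ray(T,250+(x-2.5)/6,155+(y-2.5)/6,z)[:2].round(1)
print("pin",s(217,148,20),t(302,147,20))
print("jig low corners S",s(48,136,12),s(233,46,12)," T",t(255,48,12),t(434,106,12))
print("screws S L",s(70,133,12),s(224,55,12),"H",s(401,436,22),s(564,335,22))
print("screws T L",t(261,57,12),t(414,109,12),"H",t(81,367,22),t(249,430,22))
print("plate front S",s(215,180,28),s(320,128,28),"T",t(258,152,28),t(353,190,28))
print("fin end bottom edge z22 S",s(381,378,22),s(491,327,22),"T",t(128,333,22),t(224,382,22))
print("fin top z56 S",s(383,330,56),s(494,273,56),s(312,258,56),s(422,200,56))
```

```text
pin [ 485.5 -136.7] [ 481.2 -134. ]
jig low corners S [ 528.1 -208. ] [ 420.2 -187.5]  T [ 522.3 -207.2] [ 416.6 -190.1]
screws S L [ 519.6 -201.8] [ 428.2 -186.2] H [561.7  40.9] [470.7  57.1]
screws T L [ 517.6 -201.2] [ 427.  -184.9] H [560.7  42.5] [470.1  58.2]
plate front S [ 507.7 -116.8] [ 448.8 -104.4] T [ 502.8 -117.2] [ 448.2 -104.2]
fin end bottom edge z22 S [543.2  14.1] [488.5  30.7] T [542.7  15.4] [488.5  32.7]
fin top z56 S [545.6  15.6] [489.2  29.4] [534.8 -33.5] [476.  -21.2]
```

The crop confirms silver plate, fins and round hole, with the pin beside its front edge (scene crop (217,148), hole at (330,222)). From the two views:
- **Pin:** about (483,-136).
- **Jig y axis:** (0.173,0.985).
- **Cooler end face centre:** about (516,23).
- **Cooler y axis:** (0.278,0.960), which is 6° clockwise of the jig.
- **Hole in the jig frame:** about (-4.5,77).

The plan is to put both fingers behind the end face as a wide pusher, then push along jig -y while turning about +6°.

>>> servo_tool([
  [[0.43,0.98,0,0,0,0.39],[0.43,0.98,0,0,0,0.39],[0.43,0.98,0,0,0,0.39],[0.43,0.98,0,0,0,0.39],[0.43,0.98,0,0,0,0.39],[0.43,0.98,0,0,0,0.39],[0.43,0.98,0,0,0,0.39],[0.43,0.98,0,0,0,0.39]],
], jaw=24)

```text
t: 0.95
position: [389.3, -257.0, 214.7]
eef_rot: [[0.0, 0.752, -0.659], [-0.0, -0.659, -0.752], [-1.0, 0.0, -0.0]]
ft_force: [0.4, -0.9, 0.2]
grip_width: 36.5
```

>>> servo_tool([
  [[0.43,0.98,0,0,0,0.39],[0.43,0.98,0,0,0,0.39],[0.43,0.98,0,0,0,0.39],[0.43,0.98,0,0,0,0.39],[0.43,0.98,0,0,0,0.39],[0.43,0.98,0,0,0,0.39],[0.43,0.98,0,0,0,0.39],[0.43,0.98,0,0,0,0.39],[0,0,0,0,0,0],[0,0,0,0,0,0]],
])

```text
t: 1.95
position: [526.3, 55.6, 214.2]
eef_rot: [[-0.001, 0.96, -0.28], [-0.0, -0.28, -0.96], [-1.0, -0.001, 0.0]]
ft_force: [-0.3, 0.0, 0.5]
grip_width: 24.2
```

Run:
```python
from h import *
c=cam("wrist"); im,D=bot.capture("wrist"); np.savez("pics/w1.npz",im=im,D=D)
cv2.imwrite("pics/w1.png",im[:,:,::-1])
import pickle; pickle.dump(c,open("pics/w1.pkl","wb"))
print(bot.pinch_z, c[2])
```

```text
-18.8 [548.57990277 134.32879749 384.69137062]
```

View pics/w1.png

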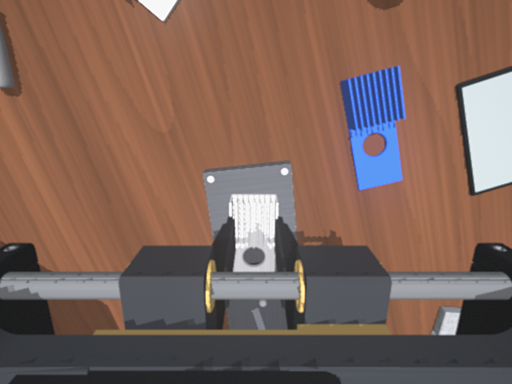

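The wrist view looks down over the cooler: fins at (254,215), end face edge at about row 195, hole at (254,257), pin at (262,303). I'll measure it again in a crop.

Run:
```python
from h import *
a=np.load("pics/w1.npz")["im"][150:330,190:320]
a=cv2.resize(a,None,fx=4,fy=3.3,interpolation=cv2.INTER_CUBIC)
a=cv2.resize(np.load("pics/w1.npz")["im"][155:275,190:320],None,fx=5,fy=5,interpolation=cv2.INTER_CUBIC)
cv2.imwrite("pics/w1c.png",a[:,:,::-1])
```

```text
(no output)
```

View pics/w1c.png

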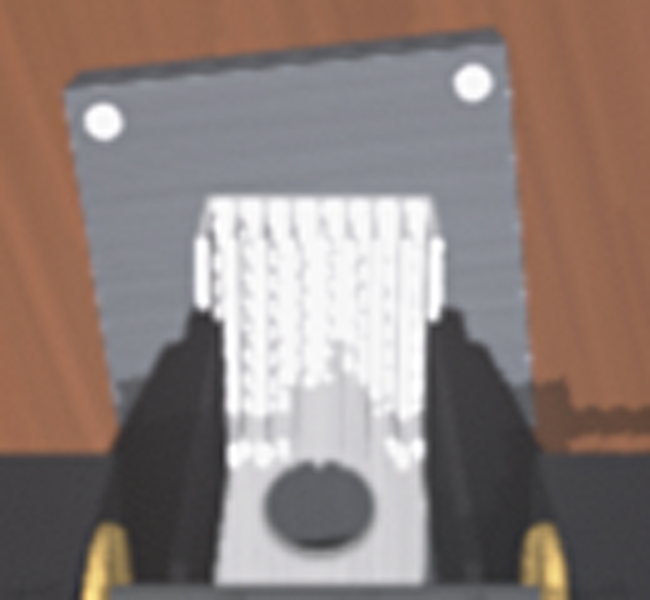

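Run:
```python
from h import *
import pickle
W=pickle.load(open("pics/w1.pkl","rb"))
def w(x,y,z): return ray(W,190+(x-2)/5,155+(y-2)/5,z)[:2].round(1)
print("end bottom",w(208,196,22),w(432,195,22)," top",w(198,237,56),w(443,237,56))
print("screws H",w(104,121,22),w(473,83,22)," hole centre z28",w(320,510,27)," hole edges",w(265,508,28),w(374,508,28))
print(proj(W,[525,58,214]))
```

```text
end bottom [487.7  32.2] [542.1  16.7]  top [488.2  32.9] [542.5  17.2]
screws H [468.7  58.1] [559.4  41.9]  hole centre z28 [490.8 -58.1]  hole edges [477.2 -53. ] [504.9 -61. ]
(np.float64(252.74678736975676), np.float64(233.46084408576587))
```

>>> servo_tool([
  [[-0.05,0.02,-0.9,0,0,0],[0,0,-0.9,0,0,0],[0,0,-0.9,0,0,0],[0,0,-0.9,0,0,0],[0,0,-0.6,0,0,0],[0,0,-0.3,0,0,0],[0,0,-0.14,0,0,0],[0,0,0,0,0,0],[0,0,0,0,0,0]],
])

```text
t: 2.9
position: [525.0, 55.5, 30.1]
eef_rot: [[0.002, 0.959, -0.282], [-0.0, -0.282, -0.959], [-1.0, 0.002, -0.0]]
ft_force: [0.7, 0.1, -0.2]
grip_width: 23.8
```

Run:
```python
from h import *
import pickle
im,D=bot.capture("scene"); 
a=cv2.resize(im[110:220,195:325],None,fx=5,fy=5,interpolation=cv2.INTER_CUBIC);cv2.imwrite("pics/s2.png",a[:,:,::-1])
c=cam("wrist");im,D=bot.capture("wrist");cv2.imwrite("pics/w2.png",im[:,:,::-1]);pickle.dump(c,open("pics/w2.pkl","wb"))
```

```text
(no output)
```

View pics/s2.png

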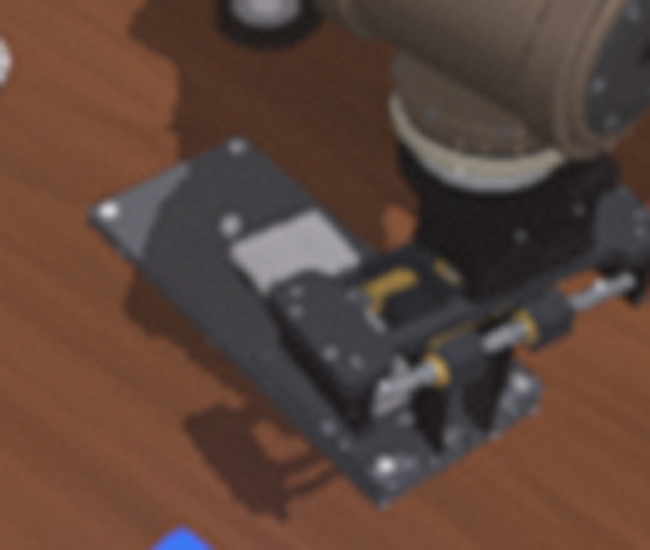

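View pics/w2.png

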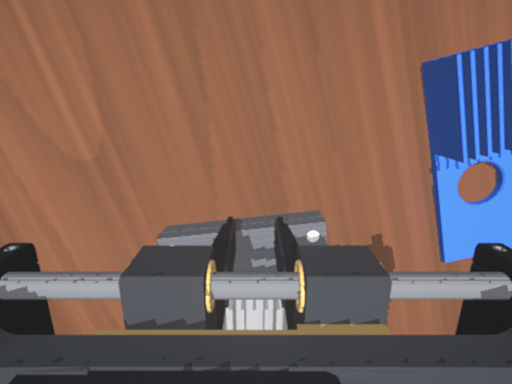

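>>> servo_tool([
  [[-0.04,-0.14,0,0,0,0],[-0.04,-0.14,0,0,0,0],[-0.04,-0.14,0,0,0,0],[-0.03,-0.1,0,0,0,0],[-0.01,-0.05,0,0,0,0],[-0.01,-0.05,0,0,0,0],[-0.01,-0.05,0,0,0,0]],
])

```text
t: 3.7
position: [517.5, 29.0, 29.2]
eef_rot: [[0.001, 0.959, -0.282], [0.0, -0.282, -0.959], [-1.0, 0.0, -0.0]]
ft_force: [0.2, 3.1, 1.6]
grip_width: 24.2
```

>>> servo_tool([
  [[-0.03,-0.13,0,0,0,0.07],[-0.03,-0.13,0,0,0,0.07],[-0.03,-0.13,0,0,0,0.07],[-0.03,-0.13,0,0,0,0.07],[-0.03,-0.13,0,0,0,0.07],[-0.03,-0.13,0,0,0,0.07],[-0.03,-0.13,0,0,0,0.07],[-0.03,-0.13,0,0,0,0.07],[-0.03,-0.13,0,0,0,0.07],[-0.03,-0.13,0,0,0,0.07]],
])

```text
t: 4.7
position: [505.1, -23.5, 29.0]
eef_rot: [[-0.0, 0.983, -0.186], [-0.0, -0.186, -0.983], [-1.0, -0.0, 0.0]]
ft_force: [0.5, 2.8, 1.5]
grip_width: 23.7
```

Run:
```python
from h import *
import pickle
c=cam("wrist");im,D=bot.capture("wrist");cv2.imwrite("pics/w3.png",im[:,:,::-1])
im,D=bot.capture("scene"); 
a=cv2.resize(im[110:220,195:325],None,fx=5,fy=5,interpolation=cv2.INTER_CUBIC);cv2.imwrite("pics/s3.png",a[:,:,::-1])
im,D=bot.capture("side"); 
a=cv2.resize(im[140:250,240:370],None,fx=5,fy=5,interpolation=cv2.INTER_CUBIC);cv2.imwrite("pics/t3.png",a[:,:,::-1])
```

```text
(no output)
```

View pics/s3.png

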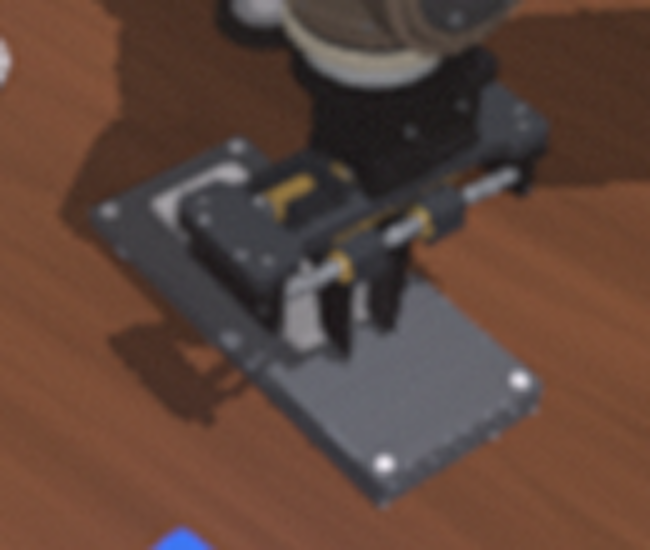

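View pics/t3.png

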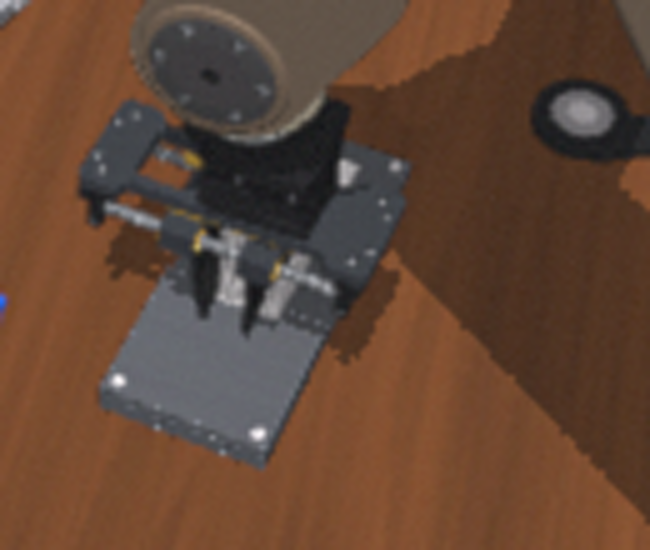

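In both views the cooler is behind the fingers, still up on the step, with its front over the pin area. I'll finish the push slowly.

>>> servo_tool([
  [[-0.02,-0.06,0,0,0,0.01],[-0.02,-0.06,0,0,0,0.01],[-0.02,-0.06,0,0,0,0.01],[-0.02,-0.06,0,0,0,0.01],[-0.02,-0.06,0,0,0,0.01],[-0.02,-0.06,0,0,0,0.01],[0,0,0,0,0,0],[0,0,0,0,0,0]],
])

```text
t: 5.65
position: [500.5, -37.6, 29.1]
eef_rot: [[0.0, 0.984, -0.179], [-0.0, -0.179, -0.984], [-1.0, 0.0, 0.0]]
ft_force: [-1.0, 0.5, -0.9]
grip_width: 24.1
```

Run:
```python
from h import *
im,D=bot.capture("scene"); 
a=cv2.resize(im[110:220,195:325],None,fx=5,fy=5,interpolation=cv2.INTER_CUBIC);cv2.imwrite("pics/s4.png",a[:,:,::-1])
print(bot.state()["ft_force"])
```

```text
[-0.13276081 -0.81167479 -0.4146357 ]
```

View pics/s4.png

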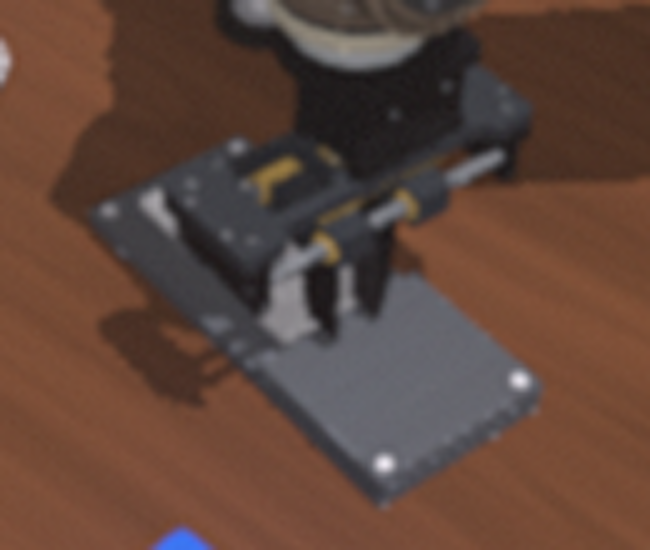

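The plate's edge now appears to be past the step and the force is gone. I'll back off, lift clear and inspect.

>>> servo_tool([
  [[0.04,0.2,0,0,0,0],[0.04,0.2,0,0,0,0],[0.04,0.2,0.2,0,0,0],[0.1,0.5,0.7,0,0,0],[0.1,0.5,0.9,0,0,0],[0.1,0.5,0.9,0,0,0],[0.1,0.5,0.9,0,0,0],[0.1,0.5,0.9,0,0,0],[0,0,0,0,0,0],[0,0,0,0,0,0]],
])

```text
t: 6.7
position: [525.1, 87.5, 209.9]
eef_rot: [[0.002, 0.984, -0.177], [-0.0, -0.177, -0.984], [-1.0, 0.002, -0.0]]
ft_force: [-0.6, -0.5, -0.3]
grip_width: 24.0
```

Run:
```python
from h import *
import pickle
for n in ["scene","side","wrist"]:
    c=cam(n); im,D=bot.capture(n); pickle.dump((c,im,D),open(f"pics/{n}5.pkl","wb"))
    y,x=dict(scene=(110,195),side=(140,240),wrist=(170,190))[n]
    a=cv2.resize(im[y:y+110,x:x+130],None,fx=5,fy=5,interpolation=cv2.INTER_CUBIC);cv2.imwrite(f"pics/{n}5.png",a[:,:,::-1])
    if n=="wrist": cv2.imwrite("pics/wf5.png",im[:,:,::-1])
```

```text
(no output)
```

View pics/scene5.png

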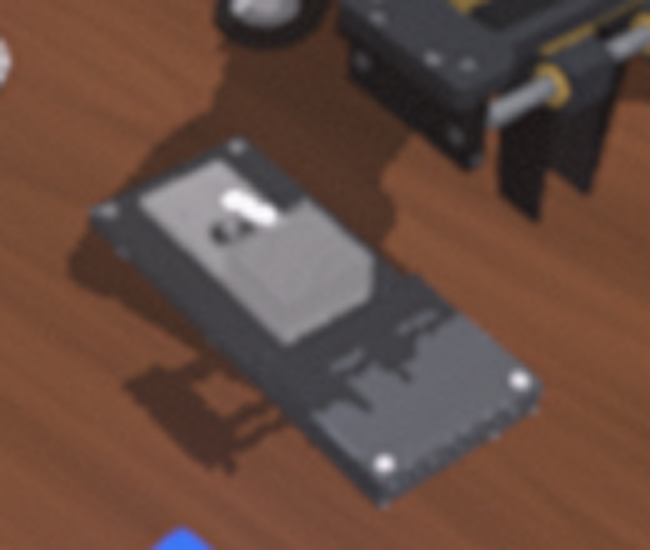

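View pics/side5.png

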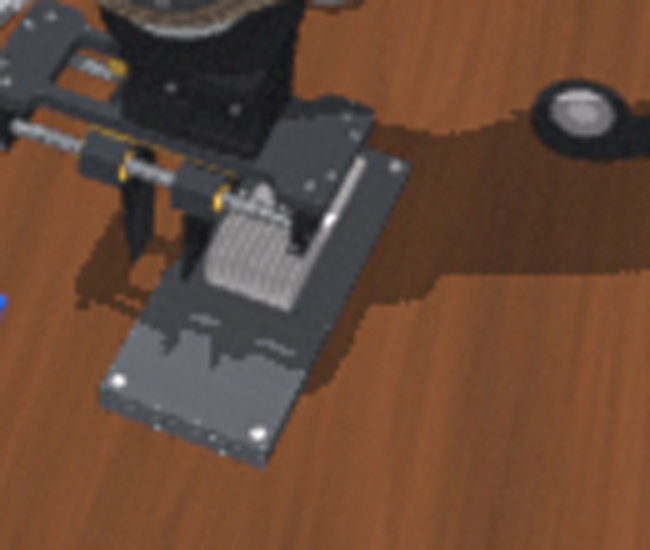

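View pics/wf5.png

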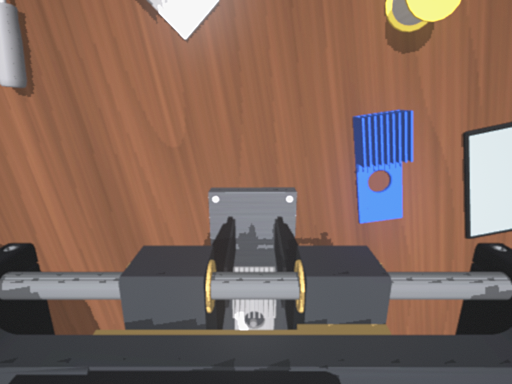

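The scene crop shows the pin inside the hole at (232,232). Now I'll measure height, tilt and offset.

Run:
```python
from h import *
import pickle
c,im,D=pickle.load(open("pics/scene5.pkl","rb")); P=pts(c,D)
def g(x,y): return 195+(x-2)/5,110+(y-2)/5
def r(x,y,z): return ray(c,*g(x,y),z)[:2].round(1)
def d(x,y):
    u,v=g(x,y); return P[int(round(v)),int(round(u))].round(1)
print("deck",d(130,210),d(300,215),"step",d(400,420))
print("plate depth",d(165,210),d(200,185),d(230,180),"fin",d(290,290),d(330,260),d(260,260),d(300,225))
print("plate front corners z18",r(139,203,18),r(220,160,18))
print("fin top rear z46",r(287,312,46),r(374,262,46)," end bottom",r(290,346,12),r(372,300,12))
print("hole px extent z18", r(210,233,18), r(255,233,18)," pin",r(234,230,20))
# tilt: plane fit on fin top
v,u=np.mgrid[:384,:512]
poly=np.array([g(*p) for p in [(240,258),(300,218),(358,258),(290,300)]],np.int32)
m=np.zeros(D.shape,np.uint8); cv2.fillPoly(m,[poly],1)
Q=P[(m>0)&(P[...,2]>40)]; n=np.linalg.svd(Q-Q.mean(0))[2][2]; print(len(Q),Q.mean(0).round(1),np.degrees(np.arccos(abs(n[2]))).round(2))
```

```text
deck [ 507.9 -194.5    7.6] [471.8 -95.1  41.7] step [533.1  29.   19.5]
plate depth [ 499.6 -173.8   15. ] [ 470.8 -173.7   15. ] [ 457.2 -162.5   16.7] fin [519.4 -59.6  43.1] [487.6 -59.2  42.5] [506.9 -92.7  34.1] [473.9 -93.1  37. ]
plate front corners z18 [ 507.3 -188.5] [ 449.1 -179.8]
fin top rear z46 [534.  -49.9] [475.2 -40.4]  end bottom [527.5 -53.5] [471.4 -43.2]
hole px extent z18 [ 497.7 -141.3] [ 480.5 -122.6]  pin [ 488.3 -131.5]
131 [497.2 -75.2  43. ] 0.37
```

Run:
```python
from h import *
print(bot.state()["t"]); print(bot.sign_off())
```

```text
6.85
the job is handed in; nothing more can be done
None
```

I slid the silver cooler off the jig's step with the two fingers behind its end face, turning it about 6° square as it went. It dropped over the pin onto the lower deck, and I handed the job in at about 6.9 s. No verdict was reported.

**Last checks (after backing off and lifting clear):**
- **Hole on pin:** the pin shows inside the hole, with centres about 2 to 6 mm apart depending on the estimate (13 mm allowed).
- **Square:** the cooler is within about 1° of the jig.
- **Flat:** tilt measured about 0.4°. The raw depth heights read about 3–4 mm low on every surface, jig included. Allowing for that, the plate and fin tops sit at lower-deck height.
- **Released:** wrist force is near zero and the arm stands clear at z about 210 mm.
- **Spare and look-alikes:** I never went near them, but I did not re-measure where the spare lies.

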